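# Unstack the pipe fittings into their trays

## Task

Two little stacks of pipe fittings were left on the bench, each a coupling standing on a floor flange. Take them apart and stand each of the four fittings upright in the middle of the tray whose floor has its own colour, the flanges flat on their discs. Set them down rather than letting them fall, and leave the blue pipe offcut and the tape measure where they are.

Things in the scene. Friction and masses are not known exactly. Their poses are not given: they have to be found in the camera images.
- flange_black: Black floor flange, lying flat on its disc, with a coupling standing on it at the start (the lower half of a two-piece stack): round disc 84 mm across and 8 mm thick, with a plain round hub 56 mm across standing on it up to 48 mm above the underside (flat on top, to be gripped by the hub). About 0.2 kg. Loose. Origin: centre of the underside; z up.
- flange_white: White floor flange, lying flat on its disc, with a coupling standing on it at the start (the lower half of a two-piece stack): round disc 84 mm across and 8 mm thick, with a plain round hub 56 mm across standing on it up to 48 mm above the underside (flat on top, to be gripped by the hub). About 0.2 kg. Loose. Origin: centre of the underside; z up.
- coupling_green: Green pipe coupling: plain upright tube, 44 mm outside, 34 mm bore, 45 mm tall, about 0.08 kg. At the start it stands loose on the hub of one of the two flanges, either one, its underside 48 mm above the table. Origin: centre of the underside (on the tube's axis); z up.
- coupling_orange: Orange pipe coupling: plain upright tube, 44 mm outside, 34 mm bore, 45 mm tall, about 0.08 kg. At the start it stands loose on the hub of one of the two flanges, either one, its underside 48 mm above the table. Origin: centre of the underside (on the tube's axis); z up.
- tray_black: Sorting tray with its floor in black and pale plywood edges, fixed to the table: 124 mm square outside, 116 mm inside, floor 4 mm thick (its top 4 mm above the origin), walls 4 mm thick, their top 14 mm above the table. Empty at the start. Origin: centre of the underside, on the table; x and y along its sides.
- tray_white: Sorting tray with its floor in white and pale plywood edges, fixed to the table: 124 mm square outside, 116 mm inside, floor 4 mm thick (its top 4 mm above the origin), walls 4 mm thick, their top 14 mm above the table. Empty at the start. Origin: centre of the underside, on the table; x and y along its sides.
- tray_green: Sorting tray with its floor in green and pale plywood edges, fixed to the table: 124 mm square outside, 116 mm inside, floor 4 mm thick (its top 4 mm above the origin), walls 4 mm thick, their top 14 mm above the table. Empty at the start. Origin: centre of the underside, on the table; x and y along its sides.
- tray_orange: Sorting tray with its floor in orange and pale plywood edges, fixed to the table: 124 mm square outside, 116 mm inside, floor 4 mm thick (its top 4 mm above the origin), walls 4 mm thick, their top 14 mm above the table. Empty at the start. Origin: centre of the underside, on the table; x and y along its sides.
- pipe_offcut: Bystander: blue offcut of pipe standing on end, loose, 48 mm across, 90 mm tall. To be left where it stands. Origin: centre of the underside.
- tape_measure: Bystander: yellow and black tape measure standing on the table, loose, 70 mm (its x) by 45 mm (its y), 62 mm tall. To be left where it stands. Origin: centre of the underside.
Not all that is in view belongs to the job. Of the things that look like the coupling_orange, the larger one is meant. What is shaped like the flange_black but pink is not meant.

How it is judged (in metres and radians):
At the end, for the whole second after the job is handed in: Each fitting stands upright (within 0.1 rad) on the floor of the tray of its own colour (underside no more than 8 mm above the tray's underside), its axis within 15 mm of the tray's centre, released and at rest (horizontal distance between flange_black and tray_black below 0.015 m and z of flange_black in the frame of tray_black below 0.008 m and angle between each of flange_black, flange_white, coupling_green, coupling_orange's own z axis and vertical below 0.1 rad and linear speed of each of flange_black, flange_white, coupling_green, coupling_orange below 0.02 m/s and horizontal distance between flange_white and tray_white below 0.015 m and z of flange_white in the frame of tray_white below 0.008 m and horizontal distance between coupling_green and tray_green below 0.015 m and z of coupling_green in the frame of tray_green below 0.008 m and horizontal distance between coupling_orange and tray_orange below 0.015 m and z of coupling_orange in the frame of tray_orange below 0.008 m); the robot touches nothing.
It fails at once if the pipe offcut or the tape measure is shifted by more than 20 mm (distance of any of pipe_offcut, tape_measure from where it was at the start of the episode above 0.02 m).
It fails at once if a fitting is dropped or knocked down (moves faster than 0.8 m/s out of the fingers, a fall of more than 3 cm) ((linear speed of flange_black above 0.8 m/s and contact force between flange_black and the fingers below 0.05 N) or (linear speed of flange_white above 0.8 m/s and contact force between flange_white and the fingers below 0.05 N) or (linear speed of coupling_green above 0.8 m/s and contact force between coupling_green and the fingers below 0.05 N) or (linear speed of coupling_orange above 0.8 m/s and contact force between coupling_orange and the fingers below 0.05 N)).
It also fails if it takes over 112 s, if anything falls off the work surface, if the arm or the gripper's body presses on something with over 40 N, if the wrist force passes 120 N, or if a joint passes its speed limit or range.

## Robot

A 6-joint arm with a two-finger parallel gripper is mounted at the origin on the work surface. World frame = base frame: x ahead of the robot, y to its left, z up, the work surface at z = 0. Lengths are in mm, angles in rad, forces in N, time in s.
With the tool pointing down it reaches from about 250 to 800 mm from the base axis. Payload 3.9 kg.
Tool frame: the origin (TCP) lies at the very end of the fingers, on their centre line; the grasp point (between the pads) lies 19 mm behind it (arm.tcp_to_grasp is the distance from the TCP to the grasp point, in mm); z points along the fingers, y is the direction in which the jaws open and shut (so a half turn about z gives the same grasp; the last joint's range is limited). The gripper opens to 85 mm and grips with 20 to 120 N. Pads are 22 mm wide; open, the fingers measure 114 mm over their backs; the gripper's body (76 mm by 85 mm) begins 54 mm behind the grasp point. The pads swing forward as they close: fully open they stand 13 mm farther back than shut.
Start: joints at [1.344, 0.26, -0.138, 1.173, 0, 1.571], TCP at [118.048, 511.546, 198.904] pointing down, gripper open.
Joint ranges: [-2.78, 2.78], [-0.83, 1.72], [-1.28, 1.37], [-1.9, 2.12], [-1.57, 1.48], [-3.14, 3.14]. Speed limits (rad/s): [2.57, 2.57, 3.14, 3.14, 3.14, 3.14].

## Interface

Orientations are given as a rotation vector (axis times angle).
In Python, from station import arm gives the robot as it stands. The module is installed in compiled form; this text tells all that it offers.
- The arm moves only by the shell command python3 -m crank 'ROWS' [OPENING] [FORCE]. ROWS is JSON, a list of rows, each a list of 6 numbers: the shift along the tool's x, y, z in mm, then the turn, a rotation vector about the tool's x, y, z in degrees. A call has 1 to 20 rows; each row is the pose to reach, as a shift and turn from the pose measured when the call began, along the tool's axes at that moment; what a row does not reach only later rows make up. A row lasts 1/8 s, in which the tool goes at most 62.5 mm and 10.7 degrees, less where a joint would pass 70% of its speed; a pose out of reach is approached as far as the arm can. A call with a gripper value outside its range is refused whole. OPENING is the finger opening in mm, from 0 to 85.4, set as the call begins (- or left out, the last holds). The fingers move at their own pace and stop on an object; FORCE is the grip in N (left out, the last holds). Time passes only in rows, so rows that repeat a pose let the fingers close. It gives the time, the measured TCP pose, the force and the opening at its end, in the units of the state.
- arm.get_obs(): the state, without advancing time (a new reading comes with each control period).
- arm.snapshot(name): name is "scene" or "side" or "wrist"; returns (picture, depth): 420x560x3 uint8, red, green, blue; 420x560 float32, mm along the optical axis (not along the pixel's ray), 0 where there is no reading.
- arm.camera_info(name): a dict with "fx", "fy", "cx", "cy" (pixels), "k1" (the pictures are not rectified: a ray, as slopes to the right and down, at radius r is drawn at 1 + k1 r^2 times it, then the intrinsics apply), "position" and "rotation" of the camera in the world. Camera axes: x right, y up, looking along -z (the intrinsics and any distortion apply to the point x, -y, -z); pixel columns grow to the right and rows downward; lengths in mm; the calibration is good to about 2 mm. A picture is of the moment at which its call begins: read the wrist's pose just before it. camera_info takes no time and is no camera call; for the wrist camera it gives the pose at the moment of the call.
- arm.sign_off(): hands the job in, once; it reports no verdict.
Trained networks look in the newest picture that a camera, given by its name, has taken for a name from the list of things; names that differ only in an ending like _2 or _b are one class to them, and where a whole thing is asked for, a point or a joint stands for the part that bears it (a point fixed in the world has none). Each returns a list of dicts, best first, with "score" (0 to 1); they miss things now and then, are a little off and sometimes report something else, mostly with a low value. They report only what shows in the picture. A call takes as long as a camera call. They do not tell look-alikes from the thing itself.
- arm.silhouettes(camera, query): "mask" (420x560 bool, what is visible of it) and "extent" ([left, top, right, bottom] in pixels, round what is visible of it).
The state is a dict: "t": time; "joints": joint angles; "qd": joint speeds; "joint_efforts": joint torques, N m; "tool_pos": TCP position; "ee_rot": TCP orientation; "wrist_force": force on the tool from outside, world axes, zero at the start; "ft_torque": the same for the moment, N m; "width": finger opening in mm.
Only numpy, scipy, OpenCV 4.12 (cv2) and the standard library are available. Lean on these libraries where they do the work, as an engineer would, in place of code of your own. Each camera call takes 0.05 s, during which the arm holds its last target. There are 200 camera calls.

## Working session

There is one attempt and no reset: what is moved stays moved. The work goes in short steps, Python scripts to look and compute and a shell command to move; the robot and the scene stay as the last step left them, time stands still between calls to the robot, and variables do not carry over. Pictures are saved under pics/ and viewed, about 12 in all and at most 16, crops included, and the job is handed in when it is done.

```bash
mkdir -p pics
cat > h.py <<'E'
import numpy as np, cv2
from scipy.spatial.transform import Rotation as R
from station import arm
def cloud(cam):
    ci=arm.camera_info(cam); im,d=arm.snapshot(cam)
    K=np.array([[ci['fx'],0,ci['cx']],[0,ci['fy'],ci['cy']],[0,0,1.]])
    h,w=d.shape; u,v=np.meshgrid(np.arange(w),np.arange(h))
    p=np.stack([u,v],-1).reshape(-1,1,2).astype(float)
    s=cv2.undistortPoints(p,K,np.array([ci['k1'],0,0,0.])).reshape(h,w,2)
    P=np.stack([s[...,0]*d,-s[...,1]*d,-d],-1)
    rot=np.array(ci['rotation']); Rm=rot if rot.shape==(3,3) else R.from_rotvec(rot).as_matrix()
    W=P@Rm.T+np.array(ci['position']); W[d==0]=np.nan
    return im,W
def save(im,n): cv2.imwrite(f'pics/{n}.png',im[...,::-1])
E
python3 - <<'E'
from h import *
o=arm.get_obs(); print(o['t'],o['tool_pos'],o['ee_rot'],o['width'])
a=[]
for c in ['scene','side']:
    im,W=cloud(c); save(im,c); np.savez(c,im=im,W=W)
    print(c,arm.camera_info(c)['position'],arm.camera_info(c)['rotation'])
    for n in ['flange_black','flange_white','coupling_green','coupling_orange','tray_black','tray_white','tray_green','tray_orange','pipe_offcut','tape_measure']:
        for r in arm.silhouettes(c,n):
            if r['score']<.25: continue
            m=r['mask']; X=W[m]; X=X[~np.isnan(X[:,0])]
            if len(X)==0: continue
            zt=np.percentile(X[:,2],95); T=X[X[:,2]>zt-5]
            print(n,round(r['score'],2),np.round(r['extent']),'med',np.round(np.median(X,0)),'zt',round(zt),'topmid',np.round((T.min(0)+T.max(0))/2)[:2],'bbox',np.round(np.percentile(X,[1,99],axis=0)[:,:2]).tolist())
E
```

```text
0.0 [117.86280239 510.81938737 198.05046895] [-3.55400380e-01 -3.12120395e+00  3.10035576e-03] 85.10524580715433
scene [1320.23629804  228.32911687  720.80398788] [0.62709453 0.84422378 1.67055934]
flange_black 0.75 [172. 175. 203. 201.] med [ 416. -280.   11.] zt 48 topmid [ 403. -290.] bbox [[359.0, -333.0], [435.0, -255.0]]
flange_black 0.62 [187. 148. 212. 174.] med [ 282. -307.   31.] zt 50 topmid [ 315. -313.] bbox [[161.0, -375.0], [309.0, -279.0]]
flange_black 0.31 [107. 184. 127. 208.] med [ 553. -403.   78.] zt 93 topmid [ 544. -410.] bbox [[453.0, -459.0], [567.0, -388.0]]
flange_white 0.82 [104. 202. 139. 227.] med [ 565. -394.   13.] zt 48 topmid [ 552. -407.] bbox [[511.0, -455.0], [586.0, -370.0]]
coupling_green 0.7 [175. 159. 191. 178.] med [ 407. -292.   79.] zt 93 topmid [ 396. -296.] bbox [[376.0, -316.0], [418.0, -275.0]]
coupling_green 0.43 [216. 196. 275. 236.] med [469. -98.   5.] zt 15 topmid [470. -96.] bbox [[404.0, -159.0], [534.0, -33.0]]
coupling_orange 0.74 [108. 183. 126. 208.] med [ 554. -401.   78.] zt 93 topmid [ 544. -408.] bbox [[524.0, -429.0], [5
[... 1804 characters left out ...]
470. -98.   6.] zt 16 topmid [470. -98.] bbox [[408.0, -161.0], [531.0, -35.0]]
tray_green 0.81 [213. 136. 260. 174.] med [395. 299.   7.] zt 17 topmid [394. 300.] bbox [[330.0, 231.0], [460.0, 369.0]]
tray_orange 0.86 [251. 112. 298. 144.] med [533. 403.   7.] zt 17 topmid [531. 399.] bbox [[467.0, 331.0], [596.0, 467.0]]
pipe_offcut 0.55 [266. 174. 286. 202.] med [465.  72.  63.] zt 92 topmid [466.  88.] bbox [[443.0, 63.0], [489.0, 112.0]]
tape_measure 0.71 [348. 221. 378. 250.] med [ 650. -149.   56.] zt 66 topmid [ 656. -134.] bbox [[621.0, -158.0], [687.0, -104.0]]
tape_measure 0.59 [269. 174. 286. 205.] med [465.  72.  63.] zt 92 topmid [465.  88.] bbox [[443.0, 63.0], [489.0, 112.0]]
```

View pics/scene.png

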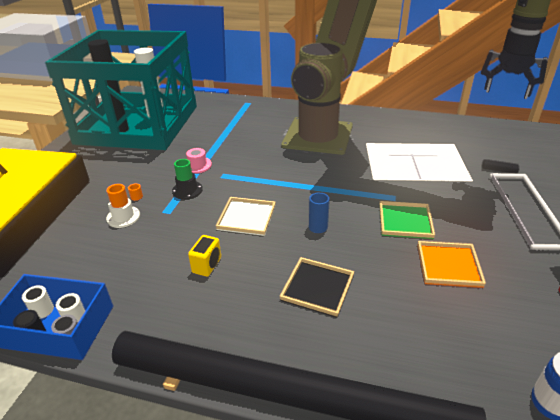

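View pics/side.png

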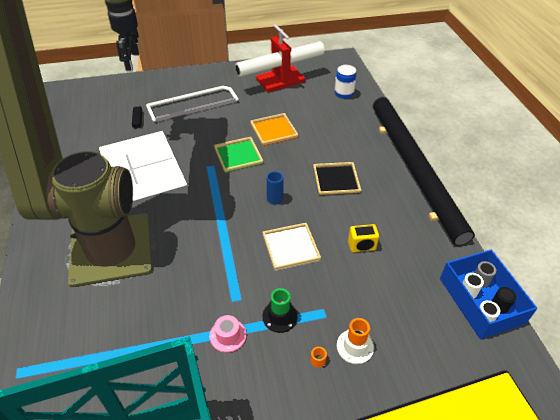

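```bash
python3 -m crank '[[0,0,-20,0,0,-6.5],[0,0,-40,0,0,-13],[0,0,-40,0,0,-13],[0,0,-40,0,0,-13]]' 85
```

```text
t: 1.6
tool_pos: [118.0, 511.3, 238.2]
ee_rot: [-0.002, -3.141, 0.001]
wrist_force: [0.3, 0.2, 0.2]
width: 85.0
```

```bash
python3 -m crank '[[-40,-40,0,0,0,0],[-80,-80,0,0,0,0],[-120,-120,0,0,0,0],[-160,-160,0,0,0,0],[-200,-205,0,0,0,0],[-230,-255,0,0,0,0],[-250,-310,0,0,0,0],[-260,-370,0,0,0,0],[-270,-430,0,0,0,0],[-277,-490,0,0,0,0],[-277,-550,0,0,0,0],[-277,-610,0,0,0,0],[-277,-670,0,0,0,0],[-277,-730,0,0,0,0],[-277,-775,0,0,0,0],[-277,-800,10,0,0,0],[-277,-809,30,0,0,0],[-277,-809,40,0,0,0],[-277,-809,40,0,0,0]]'
python3 - <<'E'
from h import *
im,W=cloud('wrist'); save(im,'w1'); np.savez('w1',im=im,W=W)
for n in ['coupling_green','flange_black']:
  for r in arm.silhouettes('wrist',n):
    X=W[r['mask']]; X=X[~np.isnan(X[:,0])]; zt=np.percentile(X[:,2],95); T=X[X[:,2]>zt-6]
    print(n,r['score'],r['extent'],zt,np.percentile(T,[1,99],axis=0)[:,:2].mean(0))
E
```

```text
t: 3.98
tool_pos: [392.8, -297.0, 197.5]
ee_rot: [-0.003, -3.139, -0.002]
wrist_force: [-0.4, -0.0, 0.1]
width: 84.7
coupling_green 0.88 [257.9, 169.5, 303.9, 223.9] 94.90959446860009 [ 393.66862657 -297.80963109]
flange_black 0.86 [251.0, 147.9, 314.8, 205.0] 50.198560858108465 [ 388.51823137 -296.59277569]
flange_black 0.67 [227.0, 31.2, 297.0, 108.4] 50.32382430578426 [ 266.06543683 -319.94251157]
```

View pics/w1.png

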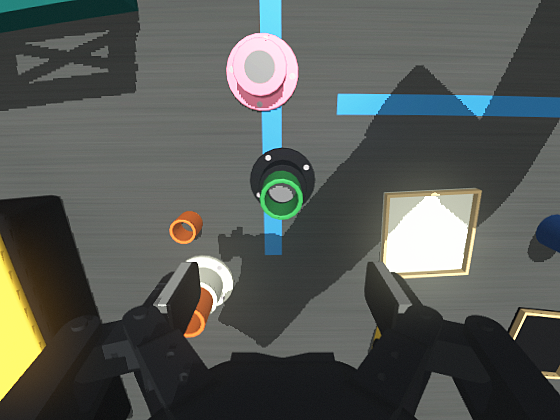

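The wrist view shows the green coupling at about (281,198) on the black flange, with the pink look-alike above it at (262,72) and the orange stack at lower left. I'm aligned, so I'll descend and grip.

```bash
python3 -m crank '[[-1,-1,40,0,0,0],[-1,-1,80,0,0,0],[-1,-1,110,0,0,0],[-1,-1,130,0,0,0],[-1,-1,139,0,0,0],[-1,-1,139,0,0,0],[-1,-1,139,0,0,0]]' 85
python3 -m crank '[[0,0,0,0,0,0],[0,0,0,0,0,0],[0,0,0,0,0,0],[0,0,0,0,0,0],[0,0,0,0,0,0],[0,0,0,0,0,0],[0,0,0,0,0,0],[0,0,0,0,0,0]]' 0 30
```

```text
t: 5.0
tool_pos: [396.1, -299.5, 61.5]
ee_rot: [0.001, 3.139, -0.004]
wrist_force: [-0.8, -0.2, 0.3]
width: 85.0
t: 6.0
tool_pos: [396.1, -299.5, 61.4]
ee_rot: [0.001, 3.139, -0.004]
wrist_force: [0.1, 0.4, 0.2]
width: 0.3
```

Run:
```python
from h import *
im,W=cloud('scene'); a=cv2.resize(im[100:250,90:290],(800,600),interpolation=cv2.INTER_CUBIC); save(a,'s2')
print(arm.get_obs())
for n in ['coupling_green','flange_black']:
  for r in arm.silhouettes('scene',n):
    X=W[r['mask']]; X=X[~np.isnan(X[:,0])]; zt=np.percentile(X[:,2],95); T=X[X[:,2]>zt-6]
    print(n,r['score'],r['extent'],zt,np.percentile(T,[1,99],axis=0)[:,:2].mean(0))
```

```text
{'t': 6.05, 'joints': array([-6.46950126e-01,  3.12318565e-01, -4.50534282e-01,  8.04688838e-01,
       -6.18151360e-04, -6.46399077e-01]), 'qd': array([-0.0009431 ,  0.00030618, -0.00107493,  0.00032688,  0.00072715,
       -0.00247781]), 'joint_efforts': array([ 2.22876726e-03, -3.96232474e+01,  2.15324467e+01, -2.79470655e-02,
       -2.24261770e-03,  2.38125530e-06]), 'tool_pos': array([ 396.10434456, -299.49175803,   61.44535592]), 'ee_rot': array([ 8.66551082e-04,  3.13936513e+00, -3.85259969e-03]), 'wrist_force': array([ 0.74270082, -0.47929978,  0.7886791 ]), 'ft_torque': array([ 0.03655743, -0.04511328,  0.00717917]), 'width': -0.1606298913469891}
coupling_green 0.73 [177.6, 160.9, 190.8, 180.7] 93.34449228112555 [ 397.87810517 -293.19524709]
flange_black 0.84 [189.3, 149.1, 214.4, 172.1] 50.264578519748376 [ 266.69133429 -315.98114347]
flange_black 0.63 [172.7, 174.8, 201.2, 199.4] 48.179557415019325 [ 401.44955588 -293.65334193]
```

View pics/s2.png

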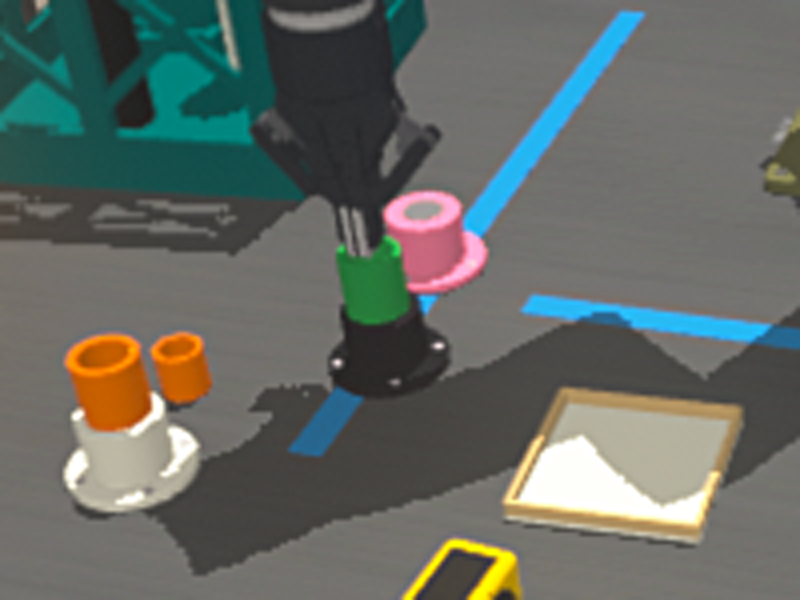

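Run:
```python
from h import *
im,W=cloud('side'); save(cv2.resize(im[240:360,230:390],(800,600),interpolation=cv2.INTER_CUBIC),'s3')
for nm,(im,W) in {'side':(im,W),'scene':cloud('scene')}.items():
    m=(abs(W[...,0]-396)<60)&(abs(W[...,1]+298)<60)&(W[...,2]>60)&(W[...,2]<150)
    g=m&(im[...,1].astype(int)-im[...,0]>40)
    for k,q in (('green',g),('other',m&~g)):
        X=W[q]
        for z in range(60,150,10):
            s=X[(X[:,2]>=z)&(X[:,2]<z+10)]
            if len(s): print(nm,k,z,len(s),s.min(0).round()[:2],s.max(0).round()[:2])
```

```text
side green 60 57 [ 372. -321.] [ 412. -282.]
side green 70 41 [ 373. -321.] [ 411. -283.]
side green 80 57 [ 373. -321.] [ 412. -283.]
side green 90 78 [ 373. -322.] [ 412. -278.]
side other 60 1 [ 390. -282.] [ 390. -282.]
side other 80 4 [ 387. -307.] [ 414. -283.]
side other 90 2 [ 389. -309.] [ 414. -305.]
side other 100 10 [ 385. -313.] [ 392. -302.]
side other 110 5 [ 386. -313.] [ 390. -301.]
side other 120 4 [ 385. -307.] [ 387. -302.]
side other 140 21 [ 382. -328.] [ 397. -307.]
scene green 60 45 [ 395. -312.] [ 419. -276.]
scene green 70 61 [ 372. -315.] [ 418. -276.]
scene green 80 68 [ 376. -319.] [ 418. -277.]
scene green 90 48 [ 373. -320.] [ 418. -277.]
scene green 100 1 [ 396. -286.] [ 396. -286.]
scene other 60 3 [ 390. -277.] [ 395. -275.]
scene other 70 4 [ 382. -315.] [ 409. -277.]
scene other 80 5 [ 386. -315.] [ 408. -276.]
scene other 90 9 [ 376. -304.] [ 409. -285.]
scene other 100 34 [ 393. -314.] [ 410. -285.]
scene other 110 35 [ 391. -315.] [ 410. -285.]
scene other 120 43 [ 389. -312.] [ 409. -285.]
scene other 130 33 [ 399. -325.] [ 411. -279.]
scene other 140 96 [ 385. -336.] [ 413. -264.]
```

View pics/s3.png

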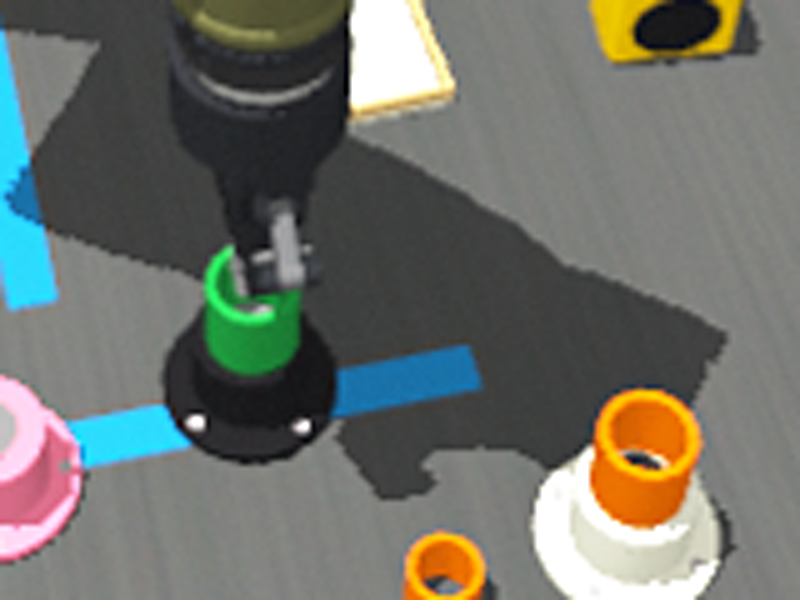

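Run:
```python
from h import *
im,W=cloud('wrist'); save(im[100:400,80:480],'w2')
```

```text
(no output)
```

View pics/w2.png

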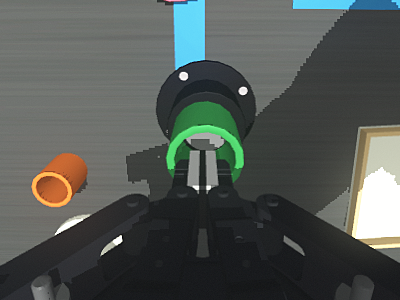

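Run:
```python
from h import *
def proj(cam,p):
    ci=arm.camera_info(cam); rot=np.array(ci['rotation']); Rm=rot if rot.shape==(3,3) else R.from_rotvec(rot).as_matrix()
    q=Rm.T@(np.array(p)-ci['position']); s=np.array([q[0],-q[1]])/-q[2]; s=s*(1+ci['k1']*(s@s)); return (s*[ci['fx'],ci['fy']]+[ci['cx'],ci['cy']]).round(1)
x,y,z=arm.get_obs()['tool_pos']
for zz in (61,80,94,105,120):
    print(zz,'wristcrop',proj('wrist',(x,y,zz))-[80,100],'s3',(proj('side',(x,y,zz))-[230,240])*5,'s2',(proj('scene',(x,y,zz))-[90,100])*4)
ci=arm.camera_info('wrist');print(ci['position'],ci['rotation'])
im,W=cloud('wrist')
for c in [(280,250),(275,265),(285,265),(283,275),(284,255),(284,240),(284,330)]: print(c,W[c[1],c[0]].round(),im[c[1],c[0]])
```

```text
61 wristcrop [202.4 139.4] s3 [256. 320.] s2 [370.8 290.8]
80 wristcrop [202.3 152.4] s3 [256.5 297.5] s2 [366.8 267.2]
94 wristcrop [202.3 163.8] s3 [257.  280.5] s2 [363.6 249.6]
105 wristcrop [202.2 174.2] s3 [257. 267.] s2 [361.2 235.2]
120 wristcrop [202.1 190.8] s3 [257.5 248. ] s2 [357.6 216. ]
[ 316.89180045 -299.06724179  237.4193376 ] [-0.24966775 -0.24502103  1.55616388]
(280, 250) [ 385. -301.   99.] [26 33 27]
(275, 265) [ 385. -303.  116.] [148 151 148]
(285, 265) [ 385. -298.  115.] [47 50 48]
(283, 275) [ 385. -299.  124.] [35 39 36]
(284, 255) [ 385. -299.  105.] [26 34 29]
(284, 240) [ 402. -298.   50.] [85 91 87]
(284, 330) [ 522. -298.    2.] [54 56 54]
```

Run:
```python
from h import *
im,W=cloud('wrist'); print(arm.tcp_to_grasp)
for c in (275,278,281,284,287,290):
  print(c,[(r,)+tuple(W[r,c].round().astype(int)) for r in range(236,258,2) if not np.isnan(W[r,c,0])])
```

```text
18.700000000000003
275 [(236, np.int64(399), np.int64(-305), np.int64(49)), (238, np.int64(401), np.int64(-305), np.int64(48)), (240, np.int64(402), np.int64(-305), np.int64(49)), (242, np.int64(404), np.int64(-305), np.int64(49)), (244, np.int64(405), np.int64(-305), np.int64(49)), (246, np.int64(406), np.int64(-305), np.int64(50)), (248, np.int64(408), np.int64(-305), np.int64(49)), (250, np.int64(385), np.int64(-303), np.int64(98)), (252, np.int64(385), np.int64(-303), np.int64(101)), (254, np.int64(385), np.int64(-303), np.int64(105)), (256, np.int64(385), np.int64(-303), np.int64(106))]
278 [(236, np.int64(399), np.int64(-303), np.int64(48)), (238, np.int64(400), np.int64(-303), np.int64(50)), (240, np.int64(402), np.int64(-303), np.int64(49)), (242, np.int64(403), np.int64(-303), np.int64(50)), (244, np.int64(405), np.int64(-303), np.int64(49)), (246, np.int64(406), np.int64(-303), np.int64(50)), (248, np.int64(407), np.int64(-303), np.int64(51)), (250, np.int64(385), np.int64(-302), np.int64(99)), (252, np.int64(384), np.int64(-302), np.int64(103)), (254, np.int64(385), np.int
[... 1699 characters left out ...]
p.int64(101)), (254, np.int64(385), np.int64(-297), np.int64(104)), (256, np.int64(385), np.int64(-297), np.int64(105))]
290 [(236, np.int64(398), np.int64(-294), np.int64(50)), (238, np.int64(400), np.int64(-294), np.int64(50)), (240, np.int64(402), np.int64(-294), np.int64(50)), (242, np.int64(403), np.int64(-294), np.int64(51)), (244, np.int64(405), np.int64(-294), np.int64(50)), (246, np.int64(406), np.int64(-294), np.int64(50)), (248, np.int64(408), np.int64(-294), np.int64(49)), (250, np.int64(385), np.int64(-295), np.int64(99)), (252, np.int64(385), np.int64(-295), np.int64(102)), (254, np.int64(385), np.int64(-295), np.int64(103)), (256, np.int64(385), np.int64(-296), np.int64(106))]
```

The wrist depth shows the shut fingertips at z≈96–97 while the reported TCP is 61, so the true tips are about 35 mm short of the reported TCP. The fingers closed just above the rim and moved nothing. I'll open, correct the height and grip again.

```bash
python3 -m crank '[[0,0,-8,0,0,0],[0,0,-8,0,0,0],[0,0,-8,0,0,0],[0,0,-8,0,0,0],[0,0,-8,0,0,0],[0,0,-8,0,0,0],[1,1,0,0,0,0],[1,1,15,0,0,0],[1,1,30,0,0,0],[1,1,41,0,0,0],[1,1,41,0,0,0],[1,1,41,0,0,0],[1,1,41,0,0,0]]' 85
python3 -m crank '[[0,0,0,0,0,0],[0,0,0,0,0,0],[0,0,0,0,0,0],[0,0,0,0,0,0],[0,0,0,0,0,0],[0,0,0,0,0,0],[0,0,0,0,0,0],[0,0,0,0,0,0]]' 0 30
```

```text
t: 8.02
tool_pos: [395.7, -299.0, 21.0]
ee_rot: [0.001, 3.138, -0.005]
wrist_force: [0.4, -1.0, -0.1]
width: 84.9
t: 9.02
tool_pos: [395.9, -299.1, 21.4]
ee_rot: [0.001, 3.138, -0.006]
wrist_force: [-1.1, 1.2, 5.5]
width: 43.4
```

```bash
python3 -m crank '[[0,0,-10,0,0,0],[0,0,-40,0,0,0],[0,0,-80,0,0,0],[0,0,-110,0,0,0],[1,40,-120,0,0,0],[2,90,-120,0,0,0],[2,145,-120,0,0,0],[2,200,-120,0,0,0],[2,255,-120,0,0,0],[2,310,-120,0,0,0],[2,365,-120,0,0,0],[2,420,-120,0,0,0],[2,475,-120,0,0,0],[2,530,-120,0,0,0],[2,570,-120,0,0,0],[2,590,-120,0,0,0],[2,599,-120,0,0,0],[2,599,-120,0,0,0],[2,599,-120,0,0,0]]'
python3 - <<'E'
from h import *
im,W=cloud('wrist'); save(im,'w3')
g=im.astype(int); m=(g[...,1]-g[...,0]>40)
for k,q in (('coupling',m&(W[...,2]>100)),('trayfloor',m&(W[...,2]<12))):
    X=W[q]; 
    if len(X): print(k,len(X),np.percentile(X,[1,50,99],axis=0).round(1).tolist())
E
```

```text
t: 11.4
tool_pos: [393.7, 299.0, 139.3]
ee_rot: [0.003, 3.138, -0.007]
wrist_force: [0.0, -0.4, -1.3]
width: 43.5
coupling 9296 [[370.2, 279.4, 169.3], [395.4, 299.0, 202.3], [411.2, 319.1, 212.9]]
trayfloor 16230 [[288.6, 5.5, 0.3], [353.9, 263.4, 4.6], [445.5, 356.3, 6.7]]
```

View pics/w3.png

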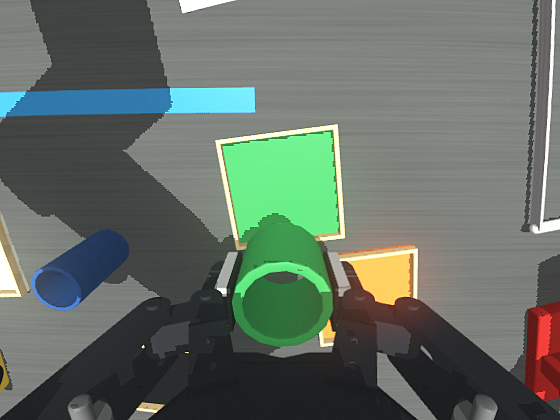

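```bash
python3 -m crank '[[0,1,40,0,0,0],[0,1,80,0,0,0],[0,1,115,0,0,0],[0,1,140,0,0,0],[0,1,152,0,0,0],[0,1,157,0,0,0],[0,1,160,0,0,0],[0,1,161,0,0,0],[0,1,161,0,0,0],[0,1,161,0,0,0]]'
```

```text
t: 12.7
tool_pos: [394.6, 299.6, -21.3]
ee_rot: [0.003, 3.138, -0.006]
wrist_force: [0.7, 0.4, -0.2]
width: 43.3
```

```bash
python3 -m crank '[[0,0,1,0,0,0],[0,0,2,0,0,0],[0,0,2,0,0,0]]'
python3 -m crank '[[0,0,0,0,0,0],[0,0,0,0,0,0],[0,0,0,0,0,0],[0,0,0,0,0,0],[0,0,-20,0,0,0],[0,0,-60,0,0,0],[0,0,-110,0,0,0],[0,0,-160,0,0,0],[0,0,-160,0,0,0],[0,0,-160,0,0,0]]' 60
python3 - <<'E'
from h import *
im,W=cloud('scene')
for n in ['coupling_green','coupling_orange']:
  for r in arm.silhouettes('scene',n):
    X=W[r['mask']]; X=X[~np.isnan(X[:,0])]; zt=np.percentile(X[:,2],95); T=X[X[:,2]>zt-6]
    print(n,round(r['score'],2),r['extent'],zt,np.percentile(T,[1,99],axis=0)[:,:2].mean(0))
E
```

```text
t: 13.08
tool_pos: [394.8, 299.8, -22.5]
ee_rot: [0.003, 3.137, -0.005]
wrist_force: [-0.8, -1.3, 5.4]
width: 43.4
t: 14.32
tool_pos: [393.7, 300.1, 137.0]
ee_rot: [0.003, 3.137, -0.005]
wrist_force: [0.2, 0.2, -0.3]
width: 59.9
coupling_green 0.69 [398.4, 200.9, 414.0, 225.3] 49.87199060642601 [395.2234296  296.93651541]
coupling_orange 0.88 [106.3, 183.0, 126.7, 206.9] 93.57545444680618 [ 545.37912587 -409.81771381]
coupling_orange 0.74 [106.8, 201.9, 140.1, 228.4] 47.43560938297842 [ 552.39750268 -404.81958971]
coupling_orange 0.5 [127.0, 181.8, 146.5, 200.5] 34.91078710174468 [ 454.02405619 -423.37378901]
```

```bash
python3 -m crank '[[-8,-40,0,0,0,0],[-20,-95,0,0,0,0],[-30,-150,0,0,0,0],[-40,-205,0,0,0,0],[-52,-260,0,0,0,0],[-64,-315,0,0,0,0],[-75,-370,0,0,0,0],[-86,-425,0,0,0,0],[-98,-480,0,0,0,0],[-110,-535,0,0,0,0],[-122,-590,0,0,0,0],[-135,-645,0,0,0,0],[-145,-690,0,0,0,0],[-150,-710,0,0,0,0],[-150,-710,0,0,0,0],[-150,-710,0,0,0,0]]' 85
python3 - <<'E'
from h import *
im,W=cloud('wrist'); save(im,'w4')
for n in ['coupling_orange','flange_white']:
  for r in arm.silhouettes('wrist',n):
    X=W[r['mask']]; X=X[~np.isnan(X[:,0])]; zt=np.percentile(X[:,2],95); T=X[X[:,2]>zt-6]
    print(n,round(r['score'],2),r['extent'],zt,np.percentile(T,[1,99],axis=0)[:,:2].mean(0))
E
```

```text
t: 16.48
tool_pos: [540.6, -409.6, 138.6]
ee_rot: [-0.003, -3.141, 0.005]
wrist_force: [-1.3, 0.3, -0.2]
width: 84.6
coupling_orange 0.76 [251.6, 85.9, 289.1, 123.6] 36.8302163750615 [ 452.7903325  -423.35699009]
coupling_orange 0.72 [256.5, 182.7, 312.7, 245.2] 94.86490483902132 [ 543.0218455  -409.35263105]
flange_white 0.98 [240.3, 156.4, 320.7, 222.6] 50.25012433105742 [ 538.1188447  -410.57790789]
```

View pics/w4.png

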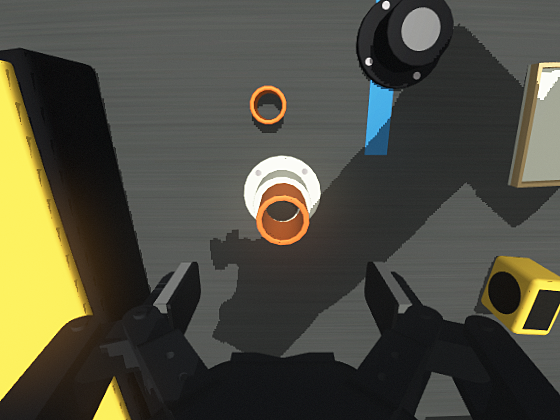

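The orange coupling sits at px (284,220) with the small decoy at (268,105), so I'll descend on it.

```bash
python3 -m crank '[[-2,0,40,0,0,0],[-2,0,80,0,0,0],[-2,0,108,0,0,0],[-2,0,118,0,0,0],[-2,0,118,0,0,0],[-2,0,118,0,0,0]]' 85
python3 -m crank '[[0,0,0,0,0,0],[0,0,0,0,0,0],[0,0,0,0,0,0],[0,0,0,0,0,0],[0,0,0,0,0,0],[0,0,0,0,0,0],[0,0,0,0,0,0],[0,0,0,0,0,0]]' 0 30
```

```text
t: 17.38
tool_pos: [544.5, -410.7, 23.5]
ee_rot: [0.001, 3.138, -0.01]
wrist_force: [0.7, 0.6, 0.7]
width: 85.0
t: 18.38
tool_pos: [545.1, -411.1, 24.7]
ee_rot: [0.001, 3.137, -0.011]
wrist_force: [-0.7, 0.3, 4.3]
width: 43.6
```

```bash
python3 -m crank '[[0,0,-10,0,0,0],[0,0,-40,0,0,0],[0,0,-80,0,0,0],[0,20,-110,0,0,0],[0,60,-115,0,0,0],[0,115,-115,0,0,0],[0,170,-115,0,0,0],[0,225,-115,0,0,0],[0,280,-115,0,0,0],[2,335,-115,0,0,0],[4,390,-115,0,0,0],[6,445,-115,0,0,0],[8,500,-115,0,0,0],[10,555,-115,0,0,0],[12,610,-115,0,0,0],[14,665,-115,0,0,0],[14,720,-115,0,0,0],[14,770,-115,0,0,0],[14,800,-115,0,0,0],[14,810,-115,0,0,0]]'
python3 -m crank '[[0,0,0,0,0,0],[0,0,0,0,0,0]]'
```

```text
t: 20.88
tool_pos: [530.6, 401.4, 133.4]
ee_rot: [-0.003, 3.137, -0.012]
wrist_force: [-0.9, -0.7, -1.6]
width: 43.7
t: 21.12
tool_pos: [530.5, 400.1, 133.4]
ee_rot: [-0.001, 3.137, -0.013]
wrist_force: [-1.0, -1.2, -0.5]
width: 43.7
```

```bash
python3 -m crank '[[0,0,40,0,0,0],[0,0,80,0,0,0],[0,0,115,0,0,0],[0,0,138,0,0,0],[0,0,146,0,0,0],[0,0,149,0,0,0],[0,0,151,0,0,0],[0,0,152,0,0,0],[0,0,152,0,0,0]]'
```

```text
t: 22.25
tool_pos: [531.5, 399.1, -18.0]
ee_rot: [-0.001, 3.136, -0.012]
wrist_force: [0.4, -0.2, -0.1]
width: 44.0
```

```bash
python3 -m crank '[[0,0,1,0,0,0],[0,0,2,0,0,0],[0,0,2,0,0,0]]'
python3 -m crank '[[0,0,0,0,0,0],[0,0,0,0,0,0],[0,0,0,0,0,0],[0,0,0,0,0,0],[0,0,-20,0,0,0],[0,0,-60,0,0,0],[0,0,-110,0,0,0],[0,0,-155,0,0,0],[0,0,-155,0,0,0],[0,0,-155,0,0,0]]' 60
python3 - <<'E'
from h import *
for c in ('scene','side'):
 im,W=cloud(c)
 for n in ['coupling_green','coupling_orange','flange_black','flange_white']:
  for r in arm.silhouettes(c,n):
    if r['score']<.4: continue
    X=W[r['mask']]; X=X[~np.isnan(X[:,0])]; zt=np.percentile(X[:,2],95); T=X[X[:,2]>zt-6]
    print(c,n,round(r['score'],2),r['extent'],zt.round(),np.percentile(T,[1,99],axis=0)[:,:2].mean(0).round(1))
E
```

```text
t: 22.62
tool_pos: [531.8, 399.3, -19.3]
ee_rot: [-0.001, 3.136, -0.011]
wrist_force: [-0.7, -1.2, 3.9]
width: 44.1
t: 23.88
tool_pos: [530.6, 400.2, 135.2]
ee_rot: [-0.001, 3.136, -0.012]
wrist_force: [-0.9, -0.5, -0.7]
width: 59.9
scene coupling_green 0.89 [397.4, 200.3, 418.6, 224.3] 50.0 [395.3 297.8]
scene coupling_orange 0.73 [126.1, 180.9, 149.0, 196.8] 35.0 [ 452.7 -422.7]
scene coupling_orange 0.64 [437.8, 243.8, 464.0, 270.8] 49.0 [531.6 398.9]
scene flange_black 0.76 [173.0, 174.6, 202.7, 200.7] 50.0 [ 394.  -296.5]
scene flange_black 0.57 [184.2, 149.9, 214.5, 173.1] 49.0 [ 282.8 -317.2]
scene flange_white 0.66 [105.9, 196.7, 138.4, 228.1] 49.0 [ 544.9 -409.6]
side coupling_green 0.47 [229.5, 142.0, 242.9, 160.7] 52.0 [393.8 297.7]
side coupling_orange 0.75 [266.6, 115.5, 283.7, 135.5] 52.0 [530.2 399. ]
side coupling_orange 0.72 [309.3, 346.4, 325.5, 366.4] 38.0 [ 451.6 -424.8]
side flange_black 0.93 [260.8, 295.8, 300.2, 331.1] 52.0 [ 393.8 -298.1]
side flange_black 0.91 [212.3, 316.4, 246.4, 351.0] 52.0 [ 265.6 -321.5]
side flange_white 0.79 [337.6, 327.4, 370.0, 365.3] 51.0 [ 542.3 -411.8]
side flange_white 0.61 [213.5, 136.7, 258.4, 173.5] 17.0 [394.  299.6]
```

```bash
python3 -m crank '[[0,-40,0,0,0,0],[0,-85,0,0,0,0],[0,-130,0,0,0,0],[0,-175,0,0,0,0],[0,-220,0,0,0,0],[-2,-265,0,0,0,0],[-2,-310,0,0,0,0],[-4,-355,0,0,0,0],[-4,-400,0,0,0,0],[-6,-445,0,0,0,0],[-6,-490,0,0,0,0],[-8,-535,0,0,0,0],[-8,-580,0,0,0,0],[-10,-625,0,0,0,0],[-10,-670,0,0,0,0],[-12,-715,0,0,0,0],[-12,-760,0,0,0,0],[-13,-800,0,0,0,0],[-13,-811,0,0,0,0],[-13,-811,0,0,0,0]]' 85
```

```text
t: 26.88
tool_pos: [544.1, -410.7, 141.3]
ee_rot: [0.0, 3.136, -0.011]
wrist_force: [-1.2, 1.2, 0.3]
width: 84.8
```

```bash
python3 -m crank '[[0,0,0,0,0,0]]'
```

```text
t: 27.0
tool_pos: [544.1, -409.3, 141.3]
ee_rot: [-0.001, 3.137, -0.009]
wrist_force: [0.8, 0.3, 0.9]
width: 84.9
```

```bash
python3 -m crank '[[0,-1,40,0,0,0],[0,-1,80,0,0,0],[0,-1,120,0,0,0],[0,-1,148,0,0,0],[0,-1,158,0,0,0],[0,-1,162,0,0,0],[0,-1,162,0,0,0],[0,-1,162,0,0,0]]' 85
python3 -m crank '[[0,0,0,0,0,0],[0,0,0,0,0,0],[0,0,0,0,0,0],[0,0,0,0,0,0],[0,0,0,0,0,0],[0,0,0,0,0,0],[0,0,0,0,0,0]]' 0 45
```

```text
t: 28.0
tool_pos: [545.8, -411.9, -19.2]
ee_rot: [-0.002, 3.135, -0.012]
wrist_force: [0.8, 0.1, 0.5]
width: 85.1
t: 28.88
tool_pos: [546.5, -412.4, -18.0]
ee_rot: [-0.001, 3.133, -0.013]
wrist_force: [-0.5, 0.7, 6.5]
width: 54.9
```

```bash
python3 -m crank '[[0,0,-10,0,0,0],[0,0,-40,0,0,0],[0,0,-80,0,0,0],[0,15,-110,0,0,0],[5,45,-115,0,0,0],[15,85,-115,0,0,0],[25,125,-115,0,0,0],[35,165,-115,0,0,0],[45,205,-115,0,0,0],[55,245,-115,0,0,0],[65,280,-115,0,0,0],[71,305,-115,0,0,0],[74,315,-115,0,0,0],[74,315,-115,0,0,0],[74,315,-115,0,0,0]]'
python3 - <<'E'
from h import *
im,W=cloud('wrist'); save(im,'w5')
for n in ['flange_white','tray_white']:
  for r in arm.silhouettes('wrist',n)[:2]:
    X=W[r['mask']]; X=X[~np.isnan(X[:,0])]; print(n,r['score'],r['extent'],np.percentile(X,[1,50,99],axis=0).round().tolist())
E
```

```text
t: 30.75
tool_pos: [471.9, -97.4, 93.8]
ee_rot: [-0.0, 3.133, -0.014]
wrist_force: [-0.3, 0.0, -0.9]
width: 55.0
flange_white 0.81 [208.6, 183.0, 356.5, 347.8] [[429.0, -134.0, 118.0], [456.0, -97.0, 161.0], [494.0, -60.0, 162.0]]
tray_white 0.63 [210.9, 125.1, 355.3, 222.5] [[406.0, -159.0, 3.0], [435.0, -96.0, 5.0], [480.0, -37.0, 16.0]]
```

View pics/w5.png

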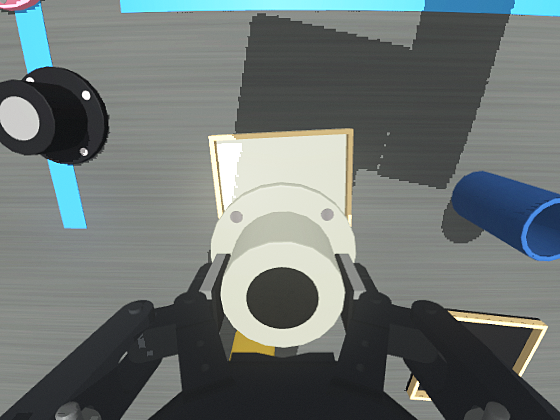

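White flange held level at about (471,-97), over the centre of its tray. Lowering.

```bash
python3 -m crank '[[0,0,40,0,0,0],[0,0,75,0,0,0],[0,0,95,0,0,0],[0,0,102,0,0,0],[0,0,105,0,0,0],[0,0,106,0,0,0],[0,0,107,0,0,0],[0,0,108,0,0,0],[0,0,108,0,0,0]]'
```

```text
t: 32.02
tool_pos: [472.9, -98.3, -14.0]
ee_rot: [0.0, 3.132, -0.014]
wrist_force: [0.5, 0.3, -1.5]
width: 55.1
```

```bash
python3 -m crank '[[0,0,1,0,0,0],[0,0,1.5,0,0,0],[0,0,1.5,0,0,0]]'
```

```text
t: 32.4
tool_pos: [473.0, -98.3, -14.1]
ee_rot: [0.0, 3.131, -0.014]
wrist_force: [-3.1, 0.7, 12.1]
width: 55.2
```

```bash
python3 -m crank '[[0,0,0,0,0,0],[0,0,0,0,0,0],[0,0,0,0,0,0],[0,0,0,0,0,0],[0,0,-20,0,0,0],[0,0,-60,0,0,0],[0,0,-110,0,0,0],[0,0,-140,0,0,0],[20,-50,-140,0,0,0],[40,-100,-140,0,0,0],[60,-150,-140,0,0,0],[76,-190,-140,0,0,0],[79,-200,-140,0,0,0],[79,-200,-140,0,0,0],[79,-200,-140,0,0,0]]' 75
python3 - <<'E'
from h import *
im,W=cloud('scene')
for n in ['flange_white','flange_black']:
  for r in arm.silhouettes('scene',n):
    X=W[r['mask']]; X=X[~np.isnan(X[:,0])]; zt=np.percentile(X[:,2],95); T=X[X[:,2]>zt-6]
    print(n,round(r['score'],2),r['extent'],zt.round(),np.percentile(T,[1,99],axis=0)[:,:2].mean(0).round(1))
E
```

```text
t: 34.28
tool_pos: [392.9, -295.9, 126.7]
ee_rot: [-0.002, 3.132, -0.013]
wrist_force: [0.3, 0.1, 0.4]
width: 74.6
flange_white 0.84 [229.3, 195.3, 262.6, 225.4] 54.0 [472.7 -96. ]
flange_white 0.45 [376.0, 202.2, 438.1, 241.6] 16.0 [393.4 299.2]
flange_black 0.91 [172.1, 171.6, 201.6, 200.3] 50.0 [ 395.9 -296.2]
flange_black 0.59 [185.6, 149.2, 213.7, 172.7] 50.0 [ 268.7 -320.2]
```

```bash
python3 -m crank '[[0,-1,40,0,0,0],[0,-1,80,0,0,0],[0,-1,115,0,0,0],[0,-1,136,0,0,0],[0,-1,143,0,0,0],[0,-1,147,0,0,0],[0,-1,147,0,0,0],[0,-1,147,0,0,0]]' 85
python3 -m crank '[[0,0,0,0,0,0],[0,0,0,0,0,0],[0,0,0,0,0,0],[0,0,0,0,0,0],[0,0,0,0,0,0],[0,0,0,0,0,0],[0,0,0,0,0,0]]' 0 45
```

```text
t: 35.42
tool_pos: [395.1, -298.7, -19.3]
ee_rot: [-0.003, 3.13, -0.015]
wrist_force: [-0.2, -0.2, 0.2]
width: 85.1
t: 36.3
tool_pos: [395.6, -298.7, -18.5]
ee_rot: [-0.003, 3.129, -0.015]
wrist_force: [-0.1, 1.4, 5.7]
width: 54.9
```

```bash
python3 -m crank '[[0,0,-10,0,0,0],[0,0,-40,0,0,0],[0,0,-80,0,0,0],[0,0,-115,0,0,0],[-10,16,-125,0,0,0],[-30,47,-125,0,0,0],[-52,82,-125,0,0,0],[-75,117,-125,0,0,0],[-97,152,-125,0,0,0],[-120,187,-125,0,0,0],[-142,222,-125,0,0,0],[-165,257,-125,0,0,0],[-187,292,-125,0,0,0],[-210,327,-125,0,0,0],[-232,362,-125,0,0,0],[-255,398,-125,0,0,0],[-267,417,-125,0,0,0],[-271,424,-125,0,0,0],[-271,424,-125,0,0,0],[-271,424,-125,0,0,0]]'
python3 - <<'E'
from h import *
im,W=cloud('wrist'); save(im,'w6')
for n in ['flange_black','tray_black']:
  for r in arm.silhouettes('wrist',n)[:2]:
    X=W[r['mask']]; X=X[~np.isnan(X[:,0])]; print(n,r['score'],r['extent'],np.percentile(X,[1,50,99],axis=0).round().tolist())
E
```

```text
t: 38.8
tool_pos: [663.5, 125.8, 105.8]
ee_rot: [-0.001, 3.13, -0.016]
wrist_force: [0.2, 0.0, -3.0]
width: 55.5
flange_black 0.58 [210.1, 186.8, 353.2, 348.8] [[622.0, 90.0, 132.0], [647.0, 126.0, 173.0], [686.0, 163.0, 175.0]]
tray_black 0.55 [215.6, 125.4, 359.1, 220.0] [[599.0, 65.0, 3.0], [631.0, 125.0, 5.0], [674.0, 191.0, 17.0]]
```

View pics/w6.png

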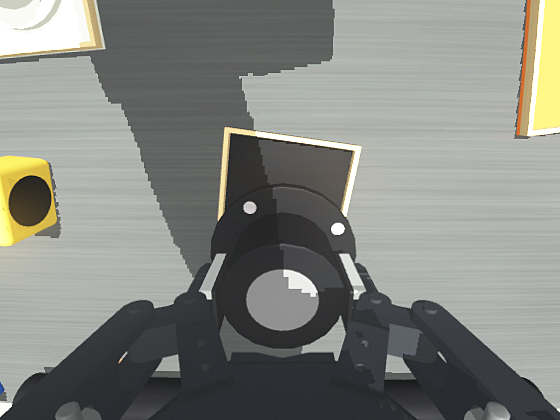

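The black flange is held over the black tray. I'll lower it with a 1–2 mm shift in x.

```bash
python3 -m crank '[[-1,0,40,0,0,0],[-1,0,80,0,0,0],[-1,0,104,0,0,0],[-1,0,113,0,0,0],[-1,0,117,0,0,0],[-1,0,118,0,0,0],[-1,0,119,0,0,0],[-1,0,120,0,0,0],[-1,0,120,0,0,0]]'
```

```text
t: 40.08
tool_pos: [666.5, 124.8, -13.6]
ee_rot: [-0.001, 3.129, -0.015]
wrist_force: [0.2, 0.3, -3.1]
width: 55.2
```

```bash
python3 -m crank '[[0,0,1,0,0,0],[0,0,2,0,0,0],[0,0,2,0,0,0]]'
```

```text
t: 40.45
tool_pos: [666.7, 124.9, -14.5]
ee_rot: [-0.001, 3.128, -0.015]
wrist_force: [-2.6, -0.8, 4.5]
width: 55.0
```

```bash
python3 -m crank '[[0,0,0,0,0,0],[0,0,0,0,0,0],[0,0,0,0,0,0],[0,0,0,0,0,0],[0,0,-20,0,0,0],[0,0,-60,0,0,0],[0,0,-110,0,0,0],[0,0,-160,0,0,0],[0,0,-180,0,0,0],[0,0,-180,0,0,0],[0,0,-180,0,0,0],[0,0,-180,0,0,0]]' 75
python3 - <<'E'
from h import *
for c in ('scene','side'):
 im,W=cloud(c); save(im,'end_'+c)
 for n in ['flange_white','flange_black','coupling_green','coupling_orange','pipe_offcut','tape_measure']:
  for r in arm.silhouettes(c,n):
    if r['score']<.4: continue
    X=W[r['mask']]; X=X[~np.isnan(X[:,0])]; zt=np.percentile(X[:,2],95); T=X[X[:,2]>zt-6]
    print(c,n,round(r['score'],2),zt.round(),np.percentile(T,[1,99],axis=0)[:,:2].mean(0).round(1))
E
```

```text
t: 41.95
tool_pos: [663.1, 126.3, 163.4]
ee_rot: [-0.001, 3.131, -0.016]
wrist_force: [-0.4, 0.0, -0.1]
width: 75.0
scene flange_white 0.66 54.0 [471.8 -96.8]
scene flange_black 0.78 54.0 [665.3 125.8]
scene flange_black 0.6 50.0 [ 267.5 -317.3]
scene coupling_green 0.96 50.0 [395.5 298.2]
scene coupling_orange 0.62 49.0 [532.6 398.2]
scene coupling_orange 0.59 35.0 [ 455.4 -422.6]
scene pipe_offcut 0.88 90.0 [467.1  89.3]
scene tape_measure 0.85 64.0 [ 658.3 -130.7]
side flange_white 0.74 56.0 [470.5 -98.2]
side flange_black 0.98 52.0 [ 265.7 -320.8]
side flange_black 0.64 57.0 [664.9 122.3]
side coupling_green 0.76 52.0 [393.9 297.5]
side coupling_orange 0.55 52.0 [530.6 398.1]
side coupling_orange 0.54 37.0 [ 452.4 -425.5]
side pipe_offcut 0.85 92.0 [466.   87.8]
```

View pics/end_scene.png

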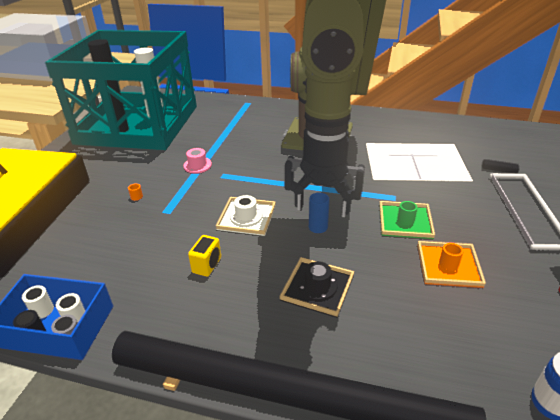

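All four fittings stand in their trays: white at px (245,208), black (319,278), green (407,215) and orange (451,258). The arm is clear of everything, so I'm handing in.

```bash
python3 -c "
from station import arm
print(arm.sign_off())"
```

```text
the job is handed in; nothing more can be done
None
```

I took both stacks apart and set each fitting upright in the tray of its own colour. I handed the job in just after t ≈ 42 s; `sign_off` reports no verdict.

- **First grasp missed:** the fingers closed above the green coupling without moving it. Wrist depth showed the real fingertips about 35 mm short of the reported TCP, so I lowered all later grasps to match. All four then held.
- **Placement:** in the last check, both cameras put every fitting within about 4 mm of its tray centre. The top heights fit each one resting on its tray floor, allowing for the 2–5 mm the two cameras read high.
- **Bystanders:** the pipe offcut and tape measure had not moved beyond measurement noise, about 2 mm. The side camera did not report the tape measure in the last check, so that rests on the scene camera alone.
- **Clearance:** the gripper was open and well clear when I handed in. The largest wrist force I saw reported was about 12 N.

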